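Load the brass reference disc with sprung tongs

TASK

Load the brass reference disc into the measuring fixture with the sprung tongs; the gripper itself must not touch any disc. Take the tongs from their stand, squeeze them shut on the brass disc in the rack, and press it gently, well under 25 N, into the sprung socket of the pedestal until it clicks home with its flange flat on the pedestal. Then let it go, stand the tongs back tips down in their stand, and leave everything else where it is.

Things in the scene. Friction and masses are not known exactly. Their poses are not given: they have to be found in the camera images.
- tongs_grip (a point): Sprung parallel-action steel tongs, 97 mm long, 80 g, tips down in the stand. z up; two upright arms slide on a head bar (its top 38 mm above this point, 36 mm long along y) and are sprung apart along y: squeeze them along y. Point: midway between the flat orange pads (17 mm wide, 18 high), 57 mm above the tips. Over the pads 50 mm at rest, 36 shut on a disc; spring 3 N at 48 mm, 6 N at 36.
- tongs_tips (a point): Between the tongs' lower ends. White vee jaws, 16 mm wide along x, 13 high, grip a flange's rim; shoulders 13 mm above the tips reach over the disc to press it down. Held at 48 mm over the pads the tongs can be carried, jaws clearing a disc by 6 mm a side, shoulders by 3.5. 20 N grips well; a disc may sit 2 mm off and slip a little. Finger rests 36 mm above the tips, 60 mm overall, take the push.
- stand_slot (a point): Tongs stand: aluminium foot 60 x 96 mm with a black slotted block, fixed. Point: centre of the slot's floor, 6 mm above the table, on which the tongs' tips rest. Slot 20 mm (x) by 54 mm (y), 27 mm deep, with flared grey lips; its y lies along the tongs' y; z up.
- brass_disc_flange (a point): Brass reference disc, 45 g: round flange 28 mm across, 7 mm thick, on a stem 10 mm across and 14 mm long with a tapered foot (6.6 mm at its end) and a groove. Point: centre of the flange, half-way through it; z up. It hangs loosely in one of the blue rack's three grey collars (19 mm across, tops 30 mm above the table, 52 mm apart), the rim overhanging, 16 mm free below it for the jaws.
- steel_disc_flange (a point): Steel-grey disc of the same shape in the rack, to be left there. Centre of its flange.
- black_disc_flange (a point): Black disc of the same shape in the rack, to be left there. Centre of its flange.
- socket (a point): Mouth of the 11 mm bore (brass-lined) in the pedestal's flat top, 60 mm above the table; z up. Four sprung balls 8 mm down the bore resist the stem from about 7 mm above home, by up to 8 to 15 N, then click into its groove and hold it; let go sooner it stands proud. Home: flange centre 3.5 mm above this point. Over 25 N of pressing, on rim or top, spoils it.
- pedestal: Round cream pedestal, 21 mm across, at the middle of the cream fixture block (130 x 124 mm, 34 mm high, with a back wall to 61 mm high 47 mm away on its +x side and two posts to 62 mm on its -x side). Fixed. Origin on its axis, 40 mm above the table, 20 mm below its top.
- bottle: White jar with blue cap, 48 mm across, 85 mm high; bystander. Origin under its centre.
- dish: Covered glass dish, 94 mm across, 17 mm high; bystander. Origin under its centre.
- ring_gauge: Steel ring, 48 mm across, 14 mm high; bystander. Origin under its centre.
- driver: Screwdriver with a red handle, 150 mm long, lying; bystander. Origin under its middle.
- mouse: Black computer mouse on a mat, 62 mm across; bystander. Origin under its centre.

How it is judged:
On the way, in this order (a step that is already met when the one before it is completed fails the run):
1. the brass disc is lifted out of the rack in the jaws of the tongs (distance of brass_disc_flange from where it was at the start of the episode above 0.03 m and contact force between tongs and brass_disc above 0.5 N and height (world z) of brass_disc_flange above 0.05 m), for 0.2 s.
2. the brass disc is home in the socket, its flange flat on the pedestal (horizontal distance between brass_disc_flange and socket below 0.002 m and z of brass_disc_flange in the frame of socket below 0.0045 m and angle between brass_disc_flange's own z axis and vertical below 0.06 rad), for 0.2 s.
At the end, for the whole second after the job is handed in: The brass disc sits home in the socket, released: centred within 2 mm, flange no more than 1 mm proud of the pedestal and flat within 0.06 rad; the tongs stand at rest in their slot, tips on its floor within 5 mm, within 15 mm of its middle, upright within 0.2 rad (all of step 2 and linear speed of each of brass_disc, tongs below 0.01 m/s and contact force between tongs and brass_disc below 0.05 N and horizontal distance between tongs_grip and stand_slot below 0.015 m and z of tongs_grip in the frame of stand_slot below 0.062 m and angle between tongs_grip's own z axis and vertical below 0.2 rad); the robot touches nothing.
It fails at once if the gripper or arm touches a disc (contact force between any of the fingers, the arm and brass_disc above 0.3 N or contact force between any of the fingers, the arm and steel_disc above 0.3 N or contact force between any of the fingers, the arm and black_disc above 0.3 N).
It fails at once if the force between disc and pedestal passes 35 N (the balls' own pull is about 10 N of it) (contact force between brass_disc and pedestal above 35 N).
It fails at once if the tongs are pressed on the pedestal with over 35 N (contact force between tongs and pedestal above 35 N).
It fails at once if another disc is shifted by over 6 mm (distance of any of steel_disc_flange, black_disc_flange from where it was at the start of the episode above 0.006 m).
It fails at once if a bystander is shifted by over 15 mm (distance of any of bottle, dish, ring_gauge, driver, mouse from where it was at the start of the episode above 0.015 m).
It also fails if it takes over 64 s, if anything falls off the work surface, if the arm or the gripper's body presses on something with over 40 N, if the wrist force passes 120 N, or if a joint passes its speed limit or range.

ROBOT

A 7-joint arm with a two-finger parallel gripper is mounted at the origin on the work surface. World frame = base frame: x ahead of the robot, y to its left, z up, the work surface at z = 0. Lengths are in m, angles in rad, forces in N, time in s.
With the tool pointing down it reaches from about 0.425 to 0.925 m from the base axis. Payload 6.8 kg.
Tool frame: the origin (TCP) lies at the very end of the fingers, on their centre line; the grasp point (between the pads) lies bot.grasp_offset behind it (bot.grasp_offset is the distance from the TCP to the grasp point, in m); z points along the fingers, y is the line along which they close (so a half turn about z gives the same grasp; the last joint's range is limited). The gripper opens to 88 mm and grips with 3 to 60 N. Pads are 20 mm wide; open, the fingers measure 115 mm over their backs; the gripper's body (75 mm by 178 mm) begins 61 mm behind the grasp point.
Start: joints at [-1.223, 0.477, 0.022, 1.555, -0.011, 1.109, -0.083], TCP at [0.297, 0.606, 0.223] pointing down, gripper open.
Joint ranges: [-2.96, 2.96], [-0.34, 2.1], [-1.41, 1.46], [0.24, 2.44], [-1.37, 4.51], [0.17, 1.92], [-2.96, 2.96]. Speed limits (rad/s): [2.39, 2.39, 3.14, 3.14, 3.14, 3.14, 3.14].

INTERFACE

Orientations are given as a unit quaternion [x, y, z, w].
In Python, from cell import status, read_camera, job_done, bot gives the robot as it stands.
- The arm moves only by the tool move_arm, never from a script. Its argument "plan" is a list of rows, each a list of 3 entries, a list of its own where there are three numbers: the turn, a rotation vector about the tool's x, y, z in rad, then the shift along the tool's x, y, z in mm, then the finger opening in mm, from 0 to 87.8. A call has 1 to 20 rows; each row is the pose to reach, as a shift and turn from the pose commanded when the call began, along the tool's axes at that moment; what a row does not reach only later rows make up. A row lasts 1/8 s, in which the tool goes at most 62.5 mm and 10.7 degrees, less where a joint would pass 70% of its speed; a pose out of reach is approached as far as the arm can. A call with a gripper value outside its range is refused whole. The fingers move at their own pace and stop on an object; "squeeze" is the grip in N (left out, the last holds). Time passes only in rows, so rows that repeat a pose let the fingers close. It gives the time, the measured TCP pose, the force, the opening and the grip force at its end, in the units of the state.
- status.observe(): the state, without advancing time (a new reading comes with each control period).
- read_camera(name): name is "scene" or "top"; returns a dict with "color" (480x640x3 uint8, red, green, blue), "z_map" (480x640 float32, m along the optical axis (not along the pixel's ray), 0 where there is no reading), "camera_matrix" (3x3 intrinsics, pixels), "distortion" ([k1, k2, p1, p2, k3] as OpenCV has them; the pictures are not rectified), "T" (4x4, takes a point from camera to world coordinates). Camera axes: x right, y up, looking along -z (the intrinsics and any distortion apply to the point x, -y, -z); pixel columns grow to the right and rows downward; lengths in m; the calibration is good to about 2 mm. A picture is of the moment at which its call begins.
- job_done(): hands the job in; it is judged then, once.
The state is a dict: "clock": time; "q": joint angles; "qvel": joint speeds; "tau": joint torques, N m; "eef_pos": TCP position; "orientation": TCP orientation; "ft_force": force on the tool from outside, world axes, zero at the start; "torque": the same for the moment, N m; "opening": finger opening in m; "finger_force": force on a finger pad.
Only numpy, scipy, OpenCV 4.12 (cv2) and the standard library are available. Lean on these libraries where they do the work, as an engineer would, in place of code of your own. Each camera call takes 0.05 s, during which the arm holds its last target. There are 200 camera calls.

## Working session

There is one attempt and no reset: what is moved stays moved. The work goes in short steps, Python scripts to look and compute and a tool call to move; the robot and the scene stay as the last step left them, time stands still between calls to the robot, and variables do not carry over. Pictures are saved under pics/ and viewed, at most 10 in all, crops included, and the job is handed in when it is done.

Besides the shell and the picture viewer there is one more tool, called after "Emit:" by a JSON object that holds its "api" and its "payload". move_arm: Moves the arm, as the interface text tells. Its arguments: {"type":"object","properties":{"plan":{"type":"array"},"squeeze":{"type":"number"}},"required":["plan"]}

```bash
mkdir -p pics; ls; python3 - <<'E'
from cell import status, read_camera, bot
import cv2,numpy as np
for n in("scene","top"):
    c=read_camera(n); cv2.imwrite(f"pics/{n}0.png",c["color"][:,:,::-1]); np.savez(f"{n}0.npz",**c)
    print(n,c["camera_matrix"].tolist(),c["distortion"],np.round(c["T"],3).tolist())
print(bot.grasp_offset,status.observe())
E
```

```text
pics
scene [[597.2754739280459, 0.0, 320.51533103138445], [0.0, 597.2754739280459, 232.69512157822183], [0.0, 0.0, 1.0]] [-0.11035167  0.          0.          0.          0.        ] [[0.736, -0.524, 0.429, 1.128], [0.677, 0.557, -0.481, -0.548], [0.013, 0.645, 0.764, 0.978], [0.0, 0.0, 0.0, 1.0]]
top [[474.56568065193346, 0.0, 318.41362440190954], [0.0, 474.56568065193346, 237.41285579006893], [0.0, 0.0, 1.0]] [0.02673822 0.         0.         0.         0.        ] [[0.027, 0.997, -0.079, 0.551], [-1.0, 0.027, 0.005, 0.009], [0.007, 0.078, 0.997, 1.204], [0.0, 0.0, 0.0, 1.0]]
0.0187 {'clock': 0.1, 'q': array([-1.22306696,  0.47771642,  0.02232535,  1.55635662, -0.0114583 ,
        1.10932235, -0.08313483]), 'qvel': array([-0.00325193, -0.0003448 , -0.00044241, -0.00205362, -0.00101939,
        0.00095868,  0.00084725]), 'tau': array([ 4.58155788e-03, -5.84099257e+01,  1.54028267e+00, -2.73317403e+01,
       -5.41662157e-02,  1.31525638e-02,  3.24276482e-05]), 'eef_pos': array([0.29690718, 0.60557197, 0.22177761]), 'orientation': array([ 2.25937230e-01,  9.74141502e-01, -8.29472368e-04, -1.14697037e-04]), 'ft_force': array([ 0.02592172, -0.90852203, -0.47129267]), 'torque': array([-0.01500706,  0.00221698, -0.01386363]), 'finger_force': 0.0, 'opening': 0.087820839071536}
```

View pics/scene0.png

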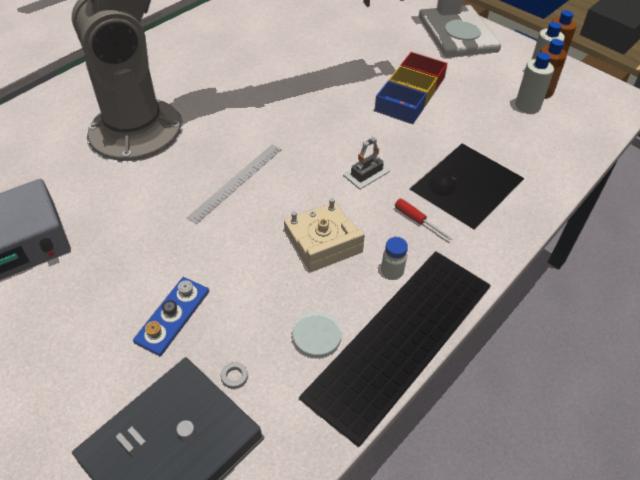

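View pics/top0.png

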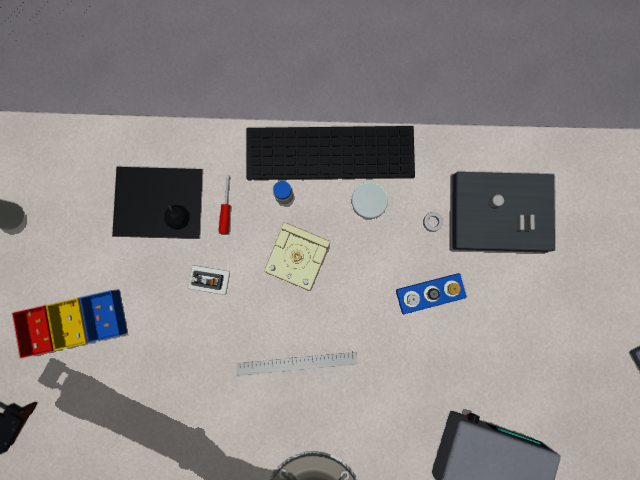

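The scene view shows the tongs at (370,155), the pedestal at (323,226) and the brass disc at (153,328). In the top view they are at (209,280), (297,256) and (453,289). I'll take enlarged crops next.

```bash
python3 - <<'E'
import cv2,numpy as np
s=cv2.imread("pics/scene0.png");t=cv2.imread("pics/top0.png")
def cr(im,x,y,w,h):return cv2.resize(im[y:y+h,x:x+w],(266,300),interpolation=cv2.INTER_CUBIC)
a=np.hstack([cr(s,335,132,62,70),cr(s,280,195,88,100),cr(s,130,270,88,100)])
b=np.hstack([cr(t,182,254,53,60),cr(t,260,216,75,84),cr(t,394,260,75,84)])
cv2.imwrite("pics/crops.png",np.vstack([a,b]))
E
```

```text
(no output)
```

View pics/crops.png

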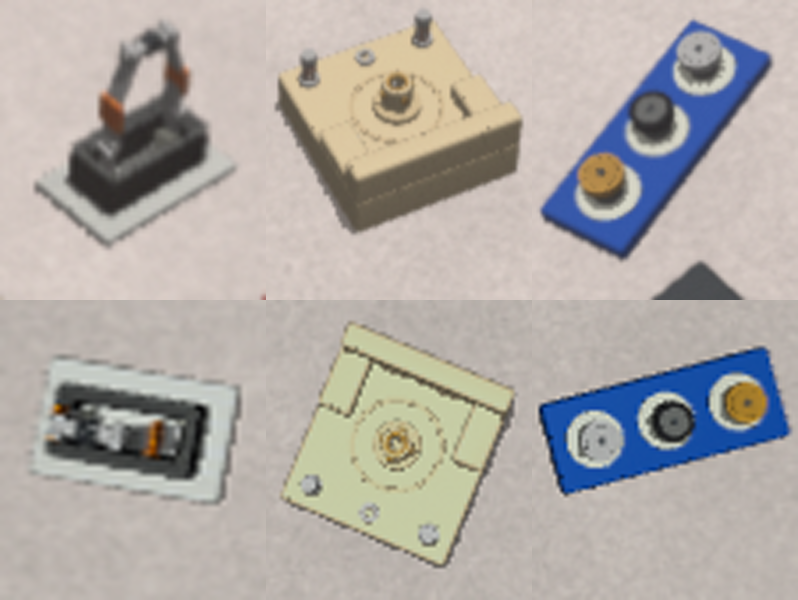

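The crops show the orange pads, the brass flange and the brass-lined bore clearly in both views. I can segment them by colour and triangulate.

```bash
cat > h.py <<'E'
import cv2,numpy as np
def load(n):return dict(np.load(n))
def ray(c,uv):
    p=cv2.undistortPoints(np.array(uv,float).reshape(-1,1,2),c["camera_matrix"],c["distortion"]).reshape(-1,2)
    d=np.c_[p[:,0],-p[:,1],-np.ones(len(p))]@c["T"][:3,:3].T
    return c["T"][:3,3],d
def plane(c,uv,z):
    o,d=ray(c,uv);return o+d*((z-o[2])/d[:,2])[:,None]
def tri(c1,u1,c2,u2):
    (o1,d1),(o2,d2)=ray(c1,[u1]),ray(c2,[u2]);d1=d1[0];d2=d2[0]
    A=np.c_[d1,-d2];s=np.linalg.lstsq(A,o2-o1,rcond=None)[0]
    a,b=o1+s[0]*d1,o2+s[1]*d2;return (a+b)/2,np.linalg.norm(a-b)
def hsv(c):return cv2.cvtColor(c["color"],cv2.COLOR_RGB2HSV)
def blobs(c,lo,hi,box,amin=4):
    x,y,w,h=box;m=np.zeros(c["color"].shape[:2],np.uint8)
    m[y:y+h,x:x+w]=cv2.inRange(hsv(c),lo,hi)[y:y+h,x:x+w]
    n,l,s,ce=cv2.connectedComponentsWithStats(m)
    return [(s[i,4],ce[i].round(2),s[i,:4].tolist()) for i in range(1,n) if s[i,4]>=amin],m
E
python3 - <<'E'
from h import *
S,T=load("scene0.npz"),load("top0.npz")
print("pads S",blobs(S,(3,110,60),(18,255,255),(340,130,60,60))[0]);print("pads T",blobs(T,(3,110,60),(18,255,255),(185,255,50,50))[0])
print("brass S",blobs(S,(8,110,60),(28,255,255),(140,300,35,50))[0]);print("brass T",blobs(T,(8,110,60),(28,255,255),(440,272,30,30))[0])
print("blue S",blobs(S,(105,120,50),(125,255,255),(125,270,90,90),50)[0])
mT=blobs(T,(105,120,50),(125,255,255),(390,265,85,60),50)
c=np.vstack([k for k in cv2.findContours(mT[1],0,2)[0]]);r=cv2.minAreaRect(c);print("rack T",r,plane(T,cv2.boxPoints(r),.014).round(4).tolist())
for n,c,b in(("S",S,(312,215,24,22)),("T",T,(288,247,20,20))):
    print("sock",n);x,y,w,h=b;print(hsv(c)[y:y+h,x:x+w,1]);print(hsv(c)[y:y+h,x:x+w,2])
# stand contour in top
g=cv2.cvtColor(T["color"],cv2.COLOR_RGB2GRAY);h=hsv(T)
print("stand row/col gray");print(g[280,180:236]);print(h[262:300:3,185:235:5].tolist())
E
```

```text
pads S [(np.int32(9), array([375.67, 149.44]), [374, 148, 4, 4]), (np.int32(29), array([360.72, 157.79]), [359, 154, 5, 9])]
pads T [(np.int32(15), array([212. , 281.6]), [210, 278, 4, 7])]
brass S [(np.int32(140), array([152.56, 327.9 ]), [146, 322, 14, 13])]
brass T [(np.int32(101), array([453.72, 288.26]), [448, 283, 12, 12])]
blue S [(np.int32(1251), array([171.06, 318.63]), [134, 277, 74, 78])]
rack T ((430.7114562988281, 293.3155212402344), (25.777395248413086, 66.110595703125), 75.46554565429688) [[0.5208, -0.1924, 0.014], [0.5665, -0.3517, 0.014], [0.505, -0.3679, 0.014], [0.4596, -0.2093, 0.014]]
sock S
[[ 28  22  17  40  67  68  68  68  68  68  67  67  68  67  68  68  67  68
   67  67  67  68  67  68]
 [ 34  34  51  64  68  67  68  67  68  67  67  67  67  67  68  66  67  68
   67  67  68  67  67  68]
 [ 67  67  67  69  67  68  68  68  68  67  68  71  68  67  67  68  67  68
   67  68  67  67  68  68]
 [ 69  69  69  68  68  68  70  69  69  73  72  73  74  71  70  69  69  68
   68  68  67  68  67  68]
 [ 68  68  68  69  71  71  73  73  75  94  97 107 103  87  76  74  72  70
  
[... 8826 characters left out ...]
98], [60, 6, 88], [60, 7, 69], [90, 4, 64], [75, 9, 59], [120, 17, 15], [60, 8, 200], [13, 19, 189]], [[12, 18, 189], [13, 17, 175], [42, 7, 183], [45, 8, 200], [47, 9, 198], [45, 10, 199], [60, 8, 100], [50, 7, 113], [66, 7, 188], [16, 18, 182]], [[13, 19, 192], [14, 17, 190], [14, 18, 188], [12, 17, 190], [13, 18, 194], [21, 13, 141], [72, 6, 202], [47, 9, 201], [45, 9, 167], [12, 18, 188]], [[12, 18, 187], [14, 18, 187], [14, 17, 190], [15, 19, 188], [13, 16, 192], [13, 19, 189], [12, 18, 187], [15, 18, 196], [13, 19, 192], [12, 18, 188]], [[13, 19, 190], [14, 18, 185], [13, 18, 193], [13, 16, 188], [13, 19, 192], [15, 18, 196], [14, 17, 194], [12, 17, 193], [14, 18, 188], [14, 17, 191]]]
```

```bash
python3 - <<'E'
from h import *
S,T=load("scene0.npz"),load("top0.npz")
p,e=tri(S,(152.56,327.9),T,(453.72,288.26));print("brass tri",p.round(4),e,"S@37",plane(S,[(152.56,327.9)],.037).round(4),"T",plane(T,[(453.72,288.26)],.037).round(4))
def satc(c,b,base):
    x,y,w,h=b;s=hsv(c)[y:y+h,x:x+w,1].astype(float)-base;s=np.clip(s,0,60);Y,X=np.mgrid[y:y+h,x:x+w];return (s*X).sum()/s.sum(),(s*Y).sum()/s.sum()
us=satc(S,(319,218,9,7),72)
# bore ring in S: also ellipse extents
ut=satc(T,(293,252,8,8),75)
p,e=tri(S,us,T,ut);print("sock",us,ut,p.round(4),e,plane(S,[us],.06).round(4),plane(T,[ut],.06).round(4))
# dashed-circle: dark pixels on block top, annulus
for n,c,u in(("S",S,us),("T",T,ut)):
    g=cv2.cvtColor(c["color"],cv2.COLOR_RGB2GRAY).astype(float);Y,X=np.mgrid[:480,:640];g0=np.median(g[int(u[1])-15:int(u[1])+15,int(u[0])-15:int(u[0])+15])
    W=plane(c,np.c_[X.ravel(),Y.ravel()],.034).reshape(480,640,3)
    c0=plane(c,[u],.06)[0]
    r=np.hypot(W[...,0]-c0[0],W[...,1]-c0[1]);m=(r<.04)
    print(n,"hist",[(round(a,3),round(float((g0-g[(r>a)&(r<a+.002)]).mean()),1)) for a in np.arange(.01,.04,.002)])
    np.save(n+"g.npy",g)
# stand foot
h=hsv(T);m=np.zeros((480,640),np.uint8);b=(183,258,52,42);x,y,w,hh=b
m[y:y+hh,x:x+w]=((h[...,1]<13)|(h[...,2]<150))[y:y+hh,x:x+w]*255
m=cv2.morphologyEx(m,cv2.MORPH_CLOSE,np.ones((3,3)));k=max(cv2.findContours(m,0,2)[0],key=cv2.contourArea)
r=cv2.minAreaRect(k);P=plane(T,cv2.boxPoints(r),.005)[:,:2];print("foot",r,P.round(4).tolist(),P.mean(0),[np.linalg.norm(P[i]-P[i-1]).round(4) for i in range(4)])
for i in(0,1):d=P[i+1]-P[i];print(np.degrees(np.arctan2(d[1],d[0])))
pl,e1=tri(S,(360.72,157.79),T,(212.0,281.6));print("pad?",pl,e1)
a=plane(S,[(360.72,157.79),(375.67,149.44)],.063);print("padsS@63",a,"mid",a.mean(0))
# depth-cloud of tongs/stand
for n,c,b in(("S",S,(335,132,62,62)),("T",T,(183,258,52,42))):
    x,y,w,hh=b;Y,X=np.mgrid[y:y+hh,x:x+w];z=c["z_map"][y:y+hh,x:x+w]
    o,d=ray(c,np.c_[X.ravel(),Y.ravel()]);W=o+d*z.ravel()[:,None]
    k=(z.ravel()>0)&(W[:,2]>.085);Q=W[k];print(n,"head pts",k.sum(),Q.mean(0).round(4) if k.any() else "",np.percentile(Q[:,2],[5,50,95]) if k.any() else "")
    if k.sum()>5:print(np.ptp(Q,axis=0), np.linalg.eigh(np.cov(Q[:,:2].T))[1][:,1], (Q[:,:2].max(0)+Q[:,:2].min(0))/2)
E
```

```text
brass tri [ 0.5271 -0.3326  0.032 ] 0.0009796199566391892 S@37 [[ 0.5299 -0.3341  0.037 ]] T [[ 0.5275 -0.3308  0.037 ]]
sock (np.float64(322.9414101290963), np.float64(221.32472691161868)) (np.float64(296.5044187627464), np.float64(255.61930659415364)) [0.5957 0.055  0.0603] 0.000220788749314108 [[0.5954 0.0551 0.06  ]] [[0.5958 0.0551 0.06  ]]
S hist [(np.float64(0.01), 43.6), (np.float64(0.012), 37.8), (np.float64(0.014), 52.9), (np.float64(0.016), 40.6), (np.float64(0.018), 20.3), (np.float64(0.02), 11.7), (np.float64(0.022), 7.5), (np.float64(0.024), 1.0), (np.float64(0.026), 7.4), (np.float64(0.028), 9.2), (np.float64(0.03), 12.2), (np.float64(0.032), 8.3), (np.float64(0.034), -0.6), (np.float64(0.036), -1.2), (np.float64(0.038), -0.3)]
T hist [(np.float64(0.01), 49.7), (np.float64(0.012), 36.4), (np.float64(0.014), 23.1), (np.float64(0.016), 24.8), (np.float64(0.018), 1.2), (np.float64(0.02), -0.3), (np.float64(0.022), -0.6), (np.float64(0.024), -0.5), (np.float64(0.026), 0.4), (np.float64(0.028), 14.7), (np.float64(0.03), 16.4), (np.float64(0.032), 13.2), (np.float64(0.034), 
[... 170 characters left out ...]
.5098, 0.3291], [0.5693, 0.3216], [0.5546, 0.2231], [0.4951, 0.231]] [0.53219481 0.27618781] [np.float64(0.0991), np.float64(0.06), np.float64(0.0995), np.float64(0.06)]
-7.186495369238824
-98.48742230086081
pad? [0.52807384 0.25544482 0.05877421] 0.0002397931330991928
padsS@63 [[0.53075719 0.25165527 0.063     ]
 [0.5375072  0.29672188 0.063     ]] mid [0.53413219 0.27418858 0.063     ]
S head pts 87 [0.5348 0.272  0.0975] [0.08730321 0.0986992  0.10364399]
[0.01678787 0.03758604 0.02131114] [0.20475301 0.97881367] [0.53499814 0.27454363]
T head pts 83 [0.5319 0.2736 0.1007] [0.08756565 0.10199796 0.10608426]
[0.01350948 0.03603523 0.02188588] [0.13171624 0.99128746] [0.53196491 0.27472323]
```

```bash
cat > go.py <<'E'
import sys,numpy as np
from scipy.spatial.transform import Rotation as R
from cell import status
def goto(x,y,z,yaw,s=None):
    """print turn+shift (mm) to TCP (x,y,z) pointing down, tool y at world angle yaw (deg)"""
    s=s or status.observe();C=R.from_quat(s["orientation"])
    def tgt(a):
        a=np.radians(a);yy=np.array([np.cos(a),np.sin(a),0]);zz=np.array([0,0,-1.]);return R.from_matrix(np.c_[np.cross(yy,zz),yy,zz])
    rv=min(((C.inv()*tgt(a)).as_rotvec() for a in(yaw,yaw+180)),key=np.linalg.norm)
    print("turn",rv.round(4),"shift",(C.inv().apply(np.array([x,y,z])-s["eef_pos"])*1000).round(1),"F",s["ft_force"].round(1),"t",round(s["clock"],2))
if __name__=="__main__":
    v=list(map(float,sys.argv[1:]))
    for i in range(0,len(v),4):goto(*v[i:i+4])
E
python3 go.py .533 .275 .16 82 .533 .275 .044 82
```

```text
turn [-1.700e-03 -1.000e-04 -3.162e-01] shift [-357.5 -192.8   62.2] F [ 0.  -0.9 -0.5] t 0.1
turn [-1.700e-03 -1.000e-04 -3.162e-01] shift [-357.5 -192.6  178.2] F [ 0.  -0.9 -0.5] t 0.1
```

Emit:
{"api": "move_arm", "payload": {"plan": [[[0,0,-0.15],[-60,-32,10],80],[[0,0,-0.316],[-120,-65,20],80],[[0,0,-0.316],[-180,-97,30],80],[[0,0,-0.316],[-240,-130,40],80],[[0,0,-0.316],[-300,-162,50],80],[[0,0,-0.316],[-340,-184,60],80],[[0,0,-0.316],[-357,-193,62],80],[[0,0,-0.316],[-357,-193,62],80],[[0,0,-0.316],[-357,-193,62],80]], "squeeze": 20}}

```text
clock: 1.23
eef_pos: [0.532, 0.2765, 0.1604]
orientation: [0.069, 0.998, 0.0, -0.0]
ft_force: [-0.1, 0.1, -0.4]
opening: 0.0798
finger_force: 0.0
```

```bash
python3 - <<'E'
from cell import read_camera
import cv2,numpy as np
o=[]
for n,(x,y,w,h) in(("scene",(310,80,130,120)),("top",(150,230,130,120))):
    c=read_camera(n);np.savez(n+"1.npz",**c);o.append(cv2.resize(c["color"][y:y+h,x:x+w,::-1],(400,370),interpolation=2))
cv2.imwrite("pics/b.png",np.hstack(o))
E
python3 go.py .533 .275 .16 82 .533 .275 .044 82
```

```text
turn [ 0.0007 -0.0005  0.0025] shift [-1.6 -2.3  0.7] F [ 0.2 -0.2  0.4] t 1.32
turn [ 0.0007 -0.0005  0.0025] shift [ -1.7  -2.4 116.7] F [ 0.2 -0.2  0.4] t 1.32
```

View pics/b.png

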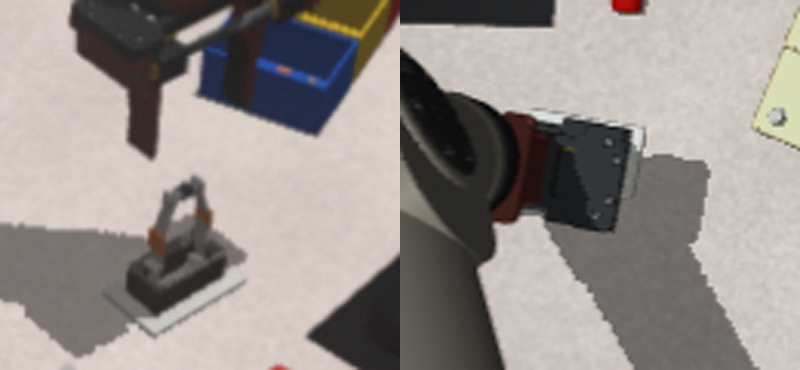

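The left half of the picture (scene view) shows the open fingers centred above the tongs, and the right half (top view) agrees. I'll descend and close on the pads.

Emit:
{"api": "move_arm", "payload": {"plan": [[[0,0,0],[-1.5,-2,50],80],[[0,0,0],[-1.5,-2,90],80],[[0,0,0],[-1.5,-2,110],80],[[0,0,0],[-1.5,-2,117],80],[[0,0,0],[-1.5,-2,117],70],[[0,0,0],[-1.5,-2,117],60],[[0,0,0],[-1.5,-2,117],52],[[0,0,0],[-1.5,-2,117],48],[[0,0,0],[-1.5,-2,117],48],[[0,0,0],[-1.5,-2,117],48],[[0,0,0],[-1.5,-2,117],48]]}}

```text
clock: 2.7
eef_pos: [0.5342, 0.274, 0.044]
orientation: [0.07, 0.998, 0.0, 0.0]
ft_force: [1.3, 3.0, 3.0]
opening: 0.0479
finger_force: 1.7
```

```bash
python3 go.py .533 .275 .044 82; python3 -c "
from cell import status
s=status.observe();print(s['opening'],s['finger_force'],s['eef_pos'])"
```

```text
turn [ 0.0009  0.0006 -0.    ] shift [ 1.4  0.8 -0. ] F [1.3 3.  3. ] t 2.7
0.047949185456252784 1.6902153566479683 [0.53423826 0.27399534 0.04395241]
```

Emit:
{"api": "move_arm", "payload": {"plan": [[[0,0,0],[0,1,0],48],[[0,0,0],[0,2,0],48],[[0,0,0],[0,2,0],48],[[0,0,0],[0,2,0],48]]}}

```text
clock: 3.2
eef_pos: [0.5341, 0.2751, 0.0435]
orientation: [0.07, 0.998, -0.0, -0.0]
ft_force: [1.5, 1.3, 2.1]
opening: 0.0478
finger_force: 1.7
```

Lift, then check the hold.

Emit:
{"api": "move_arm", "payload": {"plan": [[[0,0,0],[0,0,-2],48],[[0,0,0],[0,0,-6],48],[[0,0,0],[0,0,-15],48],[[0,0,0],[0,0,-30],48],[[0,0,0],[0,0,-60],48],[[0,0,0],[0,0,-100],48],[[0,0,0],[0,0,-110],48],[[0,0,0],[0,0,-110],48]]}}

```text
clock: 4.2
eef_pos: [0.5344, 0.2755, 0.1543]
orientation: [0.07, 0.998, 0.0, 0.001]
ft_force: [-0.4, -0.0, -0.8]
opening: 0.0479
finger_force: 3.0
```

```bash
python3 - <<'E'
from cell import read_camera,status
import cv2,numpy as np
o=[]
for n,(x,y,w,h) in(("scene",(310,60,130,120)),("top",(150,230,130,120))):
    c=read_camera(n);np.savez(n+"2.npz",**c);o.append(cv2.resize(c["color"][y:y+h,x:x+w,::-1],(400,370),interpolation=2))
cv2.imwrite("pics/c.png",np.hstack(o))
s=status.observe();print(s['opening'],s['finger_force'],s['eef_pos'],s['ft_force'],s['orientation'])
E
python3 go.py .5276 -.332 .14 16  .5276 -.332 .063 16
```

```text
0.04818992476222575 3.0117757245898247 [0.53340019 0.27495121 0.152523  ] [-0.11192235 -0.84920394 -1.57461779] [ 6.98269404e-02  9.97558617e-01 -6.07464401e-04 -7.97000979e-04]
turn [-2.0000e-03 -6.0000e-04  1.1518e+00] shift [ -78.8 -601.8   13.2] F [-0.1 -0.8 -1.6] t 4.3
turn [-2.0000e-03 -6.0000e-04  1.1518e+00] shift [ -78.9 -601.7   90.2] F [-0.1 -0.8 -1.6] t 4.3
```

View pics/c.png

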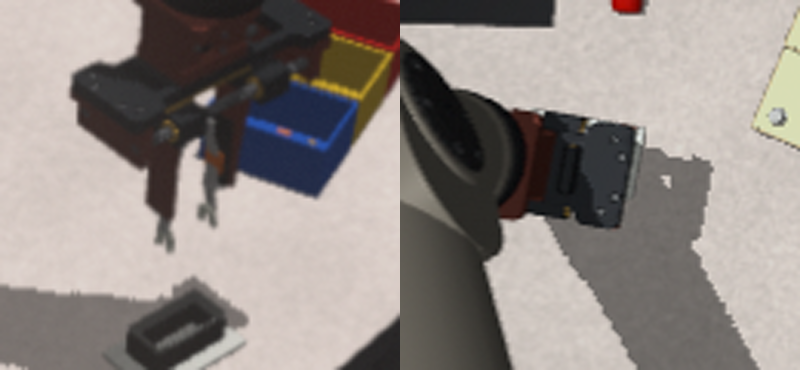

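The scene crop shows the tongs hanging upright between the fingers and the stand slot empty. I'll carry them over to the brass disc.

Emit:
{"api": "move_arm", "payload": {"plan": [[[0,0,0.05],[-3,-20,0],48],[[0,0,0.15],[-8,-60,0],48],[[0,0,0.25],[-14,-105,0],48],[[0,0,0.35],[-20,-150,0],48],[[0,0,0.45],[-26,-200,0],48],[[0,0,0.55],[-33,-250,0],48],[[0,0,0.65],[-40,-300,0],48],[[0,0,0.75],[-46,-350,0],48],[[0,0,0.85],[-52,-400,0],48],[[0,0,0.95],[-59,-450,0],48],[[0,0,1.05],[-66,-500,0],48],[[0,0,1.1],[-72,-545,5],48],[[0,0,1.152],[-76,-580,10],48],[[0,0,1.152],[-78,-596,13],48],[[0,0,1.152],[-79,-602,13],48],[[0,0,1.152],[-79,-602,13],48],[[0,0,1.152],[-79,-602,13],48]]}}

```text
clock: 6.42
eef_pos: [0.529, -0.3301, 0.1407]
orientation: [0.601, 0.799, 0.0, -0.0]
ft_force: [0.4, 0.3, -0.7]
opening: 0.0479
finger_force: 3.0
```

```bash
cat > look.py <<'E'
import sys
from cell import read_camera,status
import cv2,numpy as np
tag=sys.argv[1];v=list(map(int,sys.argv[2:10]));o=[]
for n,(x,y,w,h) in(("scene",v[:4]),("top",v[4:])):
    c=read_camera(n);np.savez(n+tag+".npz",**c);o.append(cv2.resize(c["color"][y:y+h,x:x+w,::-1],(400,400*h//w),interpolation=2))
m=min(i.shape[0] for i in o);cv2.imwrite(f"pics/{tag}.png",np.hstack([i[:m] for i in o]))
for _ in range(1):
    s=status.observe();print(s['opening'].round(4),round(float(s['finger_force']),1),s['eef_pos'].round(4),s['ft_force'].round(1),s['clock'])
E
python3 look.py d 100 220 120 150 385 230 120 150;python3 go.py .5276 -.332 .063 16
```

```text
turn [ 0.0005 -0.0005  0.0016] shift [-1.2 -1.9 77.8] F [ 0.1 -0.2 -0.8] t 6.53Traceback (most recent call last):
  File "look.py", line 9, in <module>
    s=status.observe();print(s['opening'].round(4),round(float(s['finger_force']),1),s['eef_pos'].round(4),s['ft_force'].round(1),s['clock'])
                             ^^^^^^^^^^^^^^^^^^
AttributeError: 'float' object has no attribute 'round'
```

View pics/d.png

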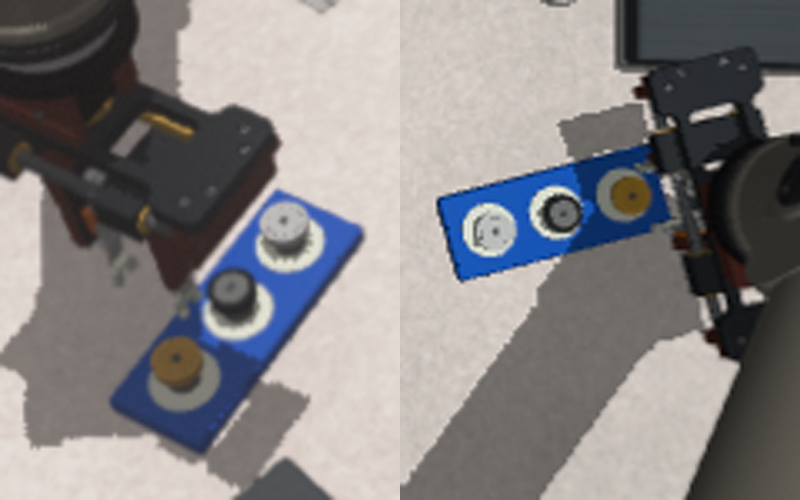

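The scene crop shows the tongs' tips above the rack, and the brass disc is visible in both views. I'll go down to just above the disc and check the alignment.

Emit:
{"api": "move_arm", "payload": {"plan": [[[0,0,0],[-1.3,-1.9,20],48],[[0,0,0],[-1.3,-1.9,40],48],[[0,0,0],[-1.3,-1.9,50],48],[[0,0,0],[-1.3,-1.9,50],48],[[0,0,0],[-1.3,-1.9,50],48]]}}

```text
clock: 7.15
eef_pos: [0.5273, -0.3338, 0.0909]
orientation: [0.602, 0.798, -0.0, 0.0]
ft_force: [0.2, -0.1, -1.0]
opening: 0.0484
finger_force: 3.0
```

```bash
sed -i "s/s\['opening'\].round(4)/round(s['opening'],4)/" look.py
python3 look.py e 125 270 80 100 400 240 80 100;python3 go.py .5276 -.332 .063 16
```

```text
0.0478 3.0 [ 0.5275 -0.3338  0.0913] [-0.1 -0.2 -0.6] 7.25
turn [ 0.0009  0.0008 -0.0004] shift [ 1.7  0.6 28.3] F [-0.1 -0.2 -0.6] t 7.25
```

View pics/e.png

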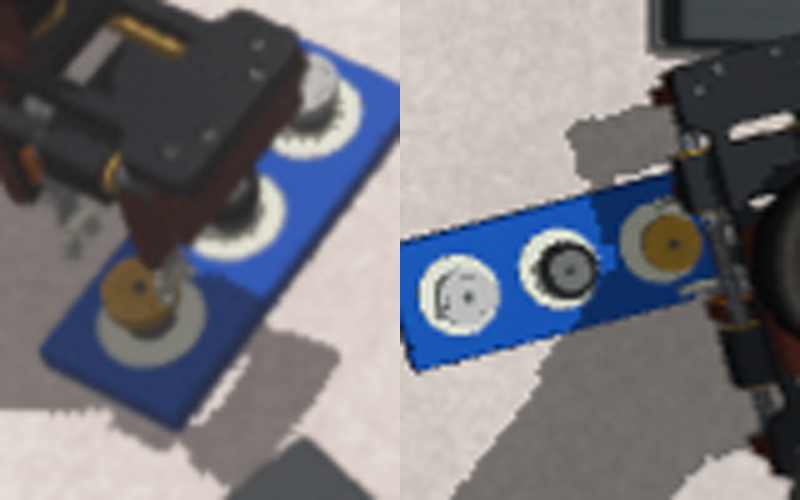

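```bash
python3 - <<'E'
from h import *
S=load("scenee.npz")
x,y,w,h=130,298,40,40
b,m=blobs(S,(0,0,95),(180,60,255),(x,y,38,38),3);print(b)
for k in(75,230),(172,280),(123,255):print(plane(S,[(125+k[0]/5,270+k[1]/5)],.059).round(4))
print("brass S0@37 (raw)",plane(S,[(152.56,327.9)],.037).round(4))
H=hsv(S);print(S["color"][305:338,133:168].min(2))
E
```

```text
[(np.int32(354), array([137.46, 320.96]), [130, 309, 20, 27]), (np.int32(20), array([165.6, 318.2]), [163, 316, 5, 6]), (np.int32(66), array([161.2 , 330.03]), [156, 323, 10, 13]), (np.int32(3), array([162.33, 323.67]), [162, 323, 2, 2]), (np.int32(13), array([145.92, 334.15]), [144, 332, 6, 4])]
[[ 0.5071 -0.3397  0.059 ]]
[[ 0.5496 -0.3281  0.059 ]]
[[ 0.5284 -0.334   0.059 ]]
brass S0@37 (raw) [[ 0.5299 -0.3341  0.037 ]]
[[ 55  57  45 ...  40  39  39]
 [ 58  68  65 ...  39  39  39]
 [ 55  70  73 ...  39  40  40]
 ...
 [112 109  98 ...  93  51  44]
 [113 101  71 ...  67  45  44]
 [110  82  51 ...  52  44  43]]
```

Emit:
{"api": "move_arm", "payload": {"plan": [[[0,0,0],[1,0.3,10],48],[[0,0,0],[1,0.3,20],48],[[0,0,0],[1,0.3,25],48],[[0,0,0],[1,0.3,27.5],48],[[0,0,0],[1,0.3,27.5],48],[[0,0,0],[1,0.3,27.5],45],[[0,0,0],[1,0.3,27.5],42],[[0,0,0],[1,0.3,27.5],39],[[0,0,0],[1,0.3,27.5],36],[[0,0,0],[1,0.3,27.5],33],[[0,0,0],[1,0.3,27.5],32],[[0,0,0],[1,0.3,27.5],32],[[0,0,0],[1,0.3,27.5],32]], "squeeze": 20}}

```text
clock: 8.88
eef_pos: [0.5272, -0.3324, 0.0632]
orientation: [0.602, 0.799, 0.0, 0.0]
ft_force: [-0.2, 0.1, 0.1]
opening: 0.036
finger_force: 20.0
```

Emit:
{"api": "move_arm", "payload": {"plan": [[[0,0,0],[0,0,-3],32],[[0,0,0],[0,0,-8],32],[[0,0,0],[0,0,-16],32],[[0,0,0],[0,0,-30],32],[[0,0,0],[0,0,-50],32],[[0,0,0],[0,0,-70],32],[[0,0,0],[0,0,-85],32],[[0,0,0],[0,0,-90],32],[[0,0,0],[0,0,-90],32]]}}

```text
clock: 10.0
eef_pos: [0.5271, -0.3323, 0.1533]
orientation: [0.602, 0.799, 0.0, 0.0]
ft_force: [-0.4, -0.7, -1.4]
opening: 0.0359
finger_force: 20.0
```

```bash
python3 look.py f 100 230 120 150 400 240 120 150;python3 go.py .5957 .0551 .153 50
```

```text
0.0358 20.0 [ 0.5267 -0.3321  0.1525] [ 0.7 -0.4 -1. ] 10.1
turn [-0.0006 -0.0011 -0.5936] shift [353.2 173.   -0.4] F [ 0.7 -0.4 -1. ] t 10.1
```

View pics/f.png

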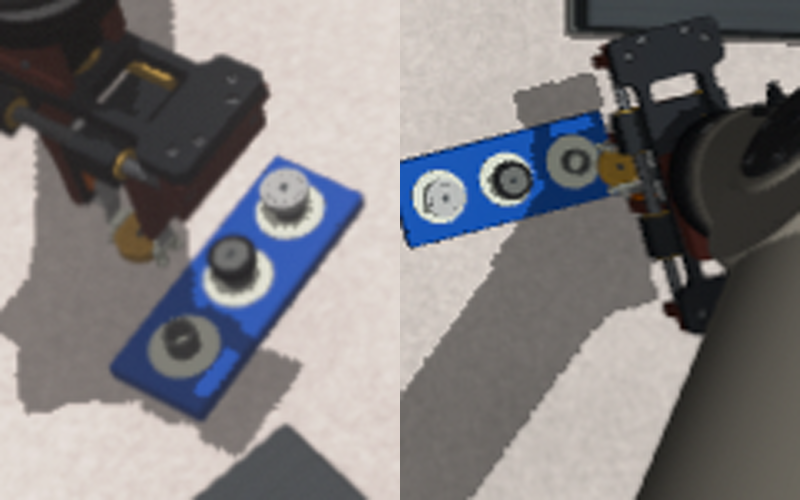

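The crops show the brass disc level in the jaws, its collar empty, and the other two discs untouched. I'll carry it over the socket.

Emit:
{"api": "move_arm", "payload": {"plan": [[[0,0,-0.04],[15,7,0],32],[[0,0,-0.1],[45,22,0],32],[[0,0,-0.18],[85,42,0],32],[[0,0,-0.26],[130,64,0],32],[[0,0,-0.34],[175,86,0],32],[[0,0,-0.42],[220,108,0],32],[[0,0,-0.48],[265,130,0],32],[[0,0,-0.506],[305,149,0],32],[[0,0,-0.506],[335,164,0],32],[[0,0,-0.506],[349,171,0],32],[[0,0,-0.506],[353,173,0],32],[[0,0,-0.506],[353,173,0],32],[[0,0,-0.506],[353,173,0],32]]}}

```text
clock: 11.72
eef_pos: [0.596, 0.0527, 0.1532]
orientation: [0.384, 0.923, -0.0, 0.0]
ft_force: [0.2, -0.1, -0.9]
opening: 0.0358
finger_force: 20.0
```

```bash
python3 look.py g 270 130 100 130 250 200 100 130;python3 go.py .5957 .0551 .153 45 .5957 .0551 .12 45
```

```text
0.0355 20.0 [0.5961 0.0532 0.1532] [ 0.5 -0.1 -1.7] 11.825
turn [-0.0003  0.0003 -0.0023] shift [1.6 1.  0.2] F [ 0.5 -0.1 -1.7] t 11.82
turn [-0.0003  0.0003 -0.0023] shift [ 1.6  1.  33.2] F [ 0.5 -0.1 -1.7] t 11.82
```

View pics/g.png

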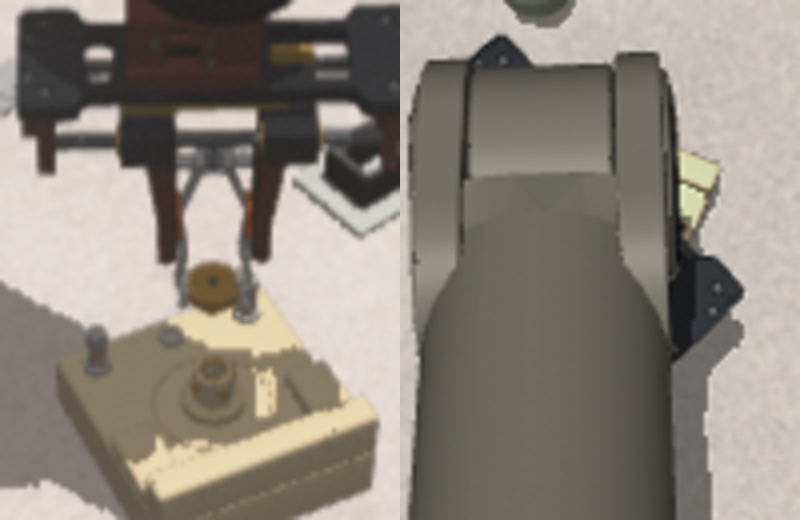

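The scene crop shows the disc level over the socket. Its dimple is at about pixel (322.5,200) and the bore mouth at (323,221.5). I'll compare the two within this one camera.

```bash
python3 - <<'E'
from h import *
S=load("sceneg.npz");c0=load("scene0.npz")
b,m=blobs(S,(5,110,30),(25,255,255),(310,188,28,26),10);print(b)
print(hsv(S)[193:212,313:334,2])
for u in((322.4,199.9),(322.9,199.9)):print("dimple",plane(S,[u],.127).round(4))
# black-box check: bystander brass dimple in rack, initial
b,m=blobs(c0,(8,110,30),(28,255,255),(140,300,35,50),10);print(b);print(hsv(c0)[321:333,145:161,2])
E
```

```text
[(np.int32(96), array([322.89, 201.57]), [318, 197, 11, 11])]
[[ 60 101 100 112 216 224 225 225 225 225 225 223 220 222 224 223 183 109
  105  91  59]
 [ 67  95  92 117 215 221 223 222 221 219 219 219 219 220 223 225 211 117
   92 100  87]
 [122 111  93 131 218 219 216 187 180 169 166 170 196 201 218 223 219 151
  100 143 187]
 [194 113  96 157 215 189 157 136 132 125 123 126 141 146 171 212 192 157
  103 152 215]
 [181 104  94 136 159 136 118 113 113 112 112 111 113 116 129 162 157 137
   98 130 213]
 [157  97  97 126 123 117 111 110 109 107 106 108 109 109 113 123 140 129
  103 110 177]
 [166 101 111 125 118 111 108 109 107  90  84  98 107 109 109 114 128 125
  107 106 165]
 [174 105 115 122 114 106 108 109 105  78  71  94 107 108 109 111 112 108
  103 104 156]
 [189 118 112 115 112 110 109 108 107  99  91 105 109 109 109 106 101 106
  111 107 116]
 [210 153 117 119 117 114 111 111 110 108 107 110 110 109 111 109 105 108
  104  95 101]
 [217 179 112 105 105 112 111 108 112 110 111 111 111 106 109 109  99 100
   94  89 105]
 [220 184 111  95  93  99 105 110 112 113 114 112 112 107 1
[... 885 characters left out ...]
 177 156 169 157 133 164 170]
 [170 162 134 167 184 181 179 171 178 179 171 171 175 159 141 165]
 [166 137 166 180 180 177 176 176 177 178 178 173 164 172 156 145]
 [148 160 180 170 173 176 172 170 171 177 177 175 167 155 176 169]
 [134 175 163 170 174 171 129 117 119 169 176 176 168 146 173 175]
 [159 184 168 173 174 172 132  94  95 149 173 176 173 173 172 156]
 [161 181 179 178 177 174 153 130 122 166 175 172 162 177 167 140]
 [153 177 165 175 179 179 175 171 171 174 175 169 163 174 150 123]
 [136 168 180 180 179 180 181 180 178 175 170 158 175 166 119 104]
 [145 172 182 184 172 177 180 180 181 178 151 170 169 121  93 107]
 [172 165 169 180 181 170 179 183 183 179 170 152 115  85  83 106]]
```

Emit:
{"api": "move_arm", "payload": {"plan": [[[0,0,0],[1.4,1.4,12],32],[[0,0,0],[1.4,1.4,27],32],[[0,0,0],[1.4,1.4,37],32],[[0,0,0],[1.4,1.4,42],32],[[0,0,0],[1.4,1.4,42],32],[[0,0,0],[1.4,1.4,42],32]]}}

```text
clock: 12.58
eef_pos: [0.5965, 0.0565, 0.1115]
orientation: [0.383, 0.924, 0.0, 0.0]
ft_force: [-1.6, 0.7, -1.6]
opening: 0.036
finger_force: 20.0
```

```bash
python3 look.py i 290 170 66 80 250 200 66 80;python3 - <<'E'
from h import *
S=load("scenei.npz");print(hsv(S)[208:226,314:334,2])
E
```

```text
0.0358 20.0 [0.5966 0.0566 0.1116] [-0.5  0.2 -1.8] 12.675
[[ 59  68  85 108 194 228 228 225 212 210 210 213 225 221 137 144 108  94
   89  88]
 [ 87  77  85 129 213 224 192 163 148 146 147 147 158 167 121 117 121 113
   91 109]
 [119  93  91 135 172 170 138 119 115 115 115 113 117 123 114 122 138 126
   95 132]
 [115  96  91 123 137 126 114 110 109 109 109 109 108 111 112 119 144 127
   94 131]
 [ 97  94  96 124 126 115 109 109 108 106  98 105 108 110 109 115 139 129
  104 125]
 [ 91  97  99 124 126 113 109 109 106  86  75  91 106 108 109 113 124 122
  104 120]
 [105  96  95 111 114 111 108 109 107  93  83 102 108 109 108 110 113 116
  115 162]
 [102  99 105 118 116 114 105 107 108 104 104 109 110 111 107 112 113 118
  137 208]
 [110 121 102 107 108 112 110 107 110 110 110 109 110 111 111 110 102 104
  118 163]
 [127 129 106  98  94  97 109 110 107 111 108 107 110 112 111 100  94  97
  111 135]
 [133 129 120  97  91  89  92  97 105 108 111 106 103 100  93  91  97 100
  118 124]
 [133 120 116 101 100  96  89  89  91  93  95  93  91  92  89 102 111 107
  114 123]
 [131 124 119 119 115 121 104  91  88  88  87  88  91 103 100 116 124 123
  127 131]
 [124 125 131 132 128 127 111  97  95  89  89  92 105 122 109 129 131 125
  130 132]
 [131 131 134 133 126 122 112  99 103  93  96  98 110 126 115 132 133 132
  126 128]
 [134 135 135 133 114 126 118 102  96  94  98 107 118 127 110 126 135 135
  131 126]
 [135 135 133 128 109 120 127 111 105 105 107 119 127 119 108 129 135 136
  136 132]
 [135 134 132 122 110 105 114 122 126 120 125 123 118 106 109 128 133 135
  134 135]]
```

View pics/i.png

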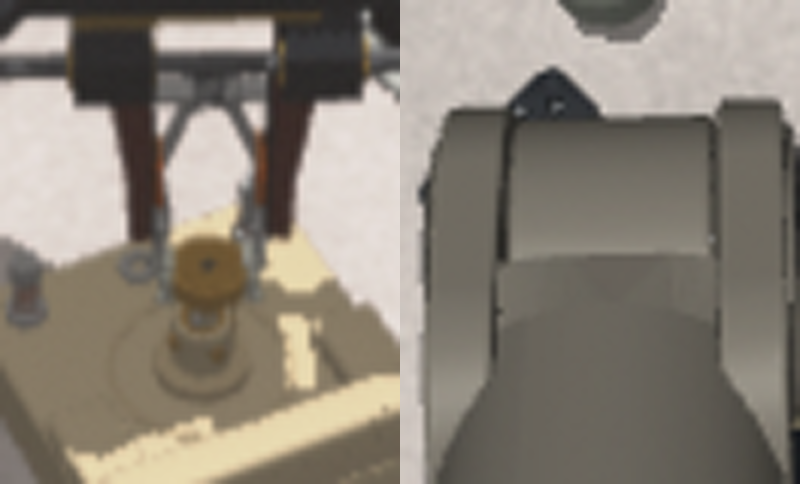

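```bash
python3 - <<'E'
from h import *
S=load("scenei.npz")
print("disc",plane(S,[(323.9,213.3)],.0853).round(4),"sock",plane(S,[(323.0,221.9)],.06).round(4))
# project pts: pedestal top-edge check: dark/light edges of pedestal at rows 226-230
print(hsv(load("scene0.npz"))[224:232,312:334,2])
E
python3 go.py .596 .0547 .11 45
```

```text
disc [[0.597  0.0557 0.0853]] sock [[0.5966 0.0541 0.06  ]]
[[215 219 220 220 219 203 145 175 196 165 155 149 154 191 203 183 148 207
  219 219 219 214]
 [219 219 220 220 214 187 157 129 160 183 196 180 197 195 177 135 152 207
  219 220 221 220]
 [220 220 220 218 210 181 137 114 113 131 140 135 143 140 126 112 153 205
  214 219 220 220]
 [220 221 219 201 208 195 116  96  96  99 101 104 107 126 122 112 155 204
  212 219 220 220]
 [220 220 217 190 201 196 118  94  94  96  95  98  97 118 103 110 172 205
  210 216 219 220]
 [220 220 216 171 160 156 113  95  94  96  95  97  95  99  93 118 195 208
  210 215 220 220]
 [220 220 215 167 187 187 136 107  96  96  96  97  94  94 108 151 203 209
  206 200 218 220]
 [220 221 214 151 172 201 188 137 118 115 106  99  97 104 149 194 208 205
  179 192 218 220]]
turn [ 0.0008  0.0005 -0.0004] shift [-1.  -1.7  1.6] F [-0.5  0.2 -1.8] t 12.68
```

Emit:
{"api": "move_arm", "payload": {"plan": [[[0,0,0],[-0.9,-1.6,0],32],[[0,0,0],[-0.9,-1.6,2],32],[[0,0,0],[-0.9,-1.6,4],32],[[0,0,0],[-0.9,-1.6,6],32],[[0,0,0],[-0.9,-1.6,8],32],[[0,0,0],[-0.9,-1.6,8],32]]}}

```text
clock: 13.42
eef_pos: [0.5956, 0.0548, 0.1029]
orientation: [0.383, 0.924, -0.0, -0.0]
ft_force: [-0.2, -1.1, -1.8]
opening: 0.0357
finger_force: 20.0
```

```bash
python3 look.py j 290 170 66 80 250 200 66 80;python3 - <<'E'
from h import *
S=load("scenej.npz");print(hsv(S)[211:224,314:334,2])
E
```

```text
0.0356 20.0 [0.5957 0.0548 0.1031] [ 0.4 -0.2 -1. ] 13.525
[[ 69  90 106 190 227 228 227 225 212 210 212 225 227 229 228 213 117  90
  101 104]
 [ 71  85 101 159 219 192 164 158 149 147 148 159 176 209 226 221 136 102
  171 200]
 [ 86  84 101 134 156 136 119 117 114 115 114 115 126 148 184 167 121 100
  168 224]
 [ 94  88 113 128 121 113 109 110 109 108 108 109 110 115 132 135 121  98
  148 226]
 [ 92  97 121 125 114 109 109 109 104  98 105 109 108 110 116 140 129 107
  134 225]
 [ 97  99 122 123 113 108 108 105  87  76  89 106 108 108 115 141 131 111
  134 221]
 [102 101 106 110 110 107 108 107  92  82  92 106 108 108 112 120 118 109
  122 166]
 [117 108 118 117 113 105 107 109 106 105 105 109 110 105 110 114 122 112
  129 137]
 [127 102 108 107 112 108 111 111 111 110 109 110 111 109 109 103 105 107
  131 135]
 [128 105  97  95 104 109 110 112 113 108 108 112 111 109 100  94  97 109
  130 134]
 [125 121  98  93  90  92  98 105 111 111 109 108 102  94  90  98  98 119
  121 131]
 [119 115 104 107  91  90  89  92  94  93  93  93  91  87  93 109 107 112
  116 127]
 [130 123 120 124 103 110 100  89  88  88  89  91 102 102 102 119 127 127
  129 126]]
```

The disc dimple is at column 323, in line with the bore. The stem has entered about 4 mm with no force. I'll press gently.

Emit:
{"api": "move_arm", "payload": {"plan": [[[0,0,0],[0,0,1],32],[[0,0,0],[0,0,2],32],[[0,0,0],[0,0,3],32],[[0,0,0],[0,0,4],32],[[0,0,0],[0,0,4],32]]}}

```text
clock: 14.15
eef_pos: [0.596, 0.055, 0.0993]
orientation: [0.383, 0.924, 0.0, 0.0]
ft_force: [1.1, 1.1, -0.3]
opening: 0.0357
finger_force: 20.0
```

Emit:
{"api": "move_arm", "payload": {"plan": [[[0,0,0],[0,0,1],32],[[0,0,0],[0,0,1],32]]}}

```text
clock: 14.4
eef_pos: [0.5962, 0.0549, 0.0985]
orientation: [0.383, 0.924, 0.0, 0.0]
ft_force: [-0.2, 1.8, 3.2]
opening: 0.0359
finger_force: 20.0
```

Emit:
{"api": "move_arm", "payload": {"plan": [[[0,0,0],[0,0,1],32],[[0,0,0],[0,0,1],32]]}}

```text
clock: 14.65
eef_pos: [0.5963, 0.0549, 0.0975]
orientation: [0.383, 0.924, 0.0, 0.001]
ft_force: [1.1, -0.1, 3.5]
opening: 0.0358
finger_force: 20.0
```

Emit:
{"api": "move_arm", "payload": {"plan": [[[0,0,0],[0,0,1],32],[[0,0,0],[0,0,1],32]]}}

```text
clock: 14.9
eef_pos: [0.5962, 0.0547, 0.0964]
orientation: [0.383, 0.924, 0.0, 0.001]
ft_force: [2.4, 1.0, 3.8]
opening: 0.0357
finger_force: 20.0
```

Emit:
{"api": "move_arm", "payload": {"plan": [[[0,0,0],[0,0,1],32],[[0,0,0],[0,0,1],32]]}}

```text
clock: 15.15
eef_pos: [0.5962, 0.0546, 0.0954]
orientation: [0.383, 0.924, 0.0, 0.001]
ft_force: [3.4, -0.4, 4.7]
opening: 0.0355
finger_force: 20.0
```

Emit:
{"api": "move_arm", "payload": {"plan": [[[0,0,0],[0,0,1],32],[[0,0,0],[0,0,1],32]]}}

```text
clock: 15.4
eef_pos: [0.5963, 0.0545, 0.0945]
orientation: [0.383, 0.924, 0.0, 0.001]
ft_force: [3.2, -1.3, 4.9]
opening: 0.0355
finger_force: 20.0
```

Emit:
{"api": "move_arm", "payload": {"plan": [[[0,0,0],[0,0,1],32],[[0,0,0],[0,0,1],32]]}}

```text
clock: 15.65
eef_pos: [0.5956, 0.0548, 0.0928]
orientation: [0.383, 0.924, -0.0, -0.0]
ft_force: [4.5, -0.2, -1.6]
opening: 0.036
finger_force: 20.0
```

```bash
python3 look.py k 290 170 66 80 290 170 66 80;python3 - <<'E'
from h import *
S=load("scenek.npz")
cv2.imwrite("pics/k.png",cv2.resize(S["color"][170:250,290:356,::-1],(594,600)[:2][::1],interpolation=2))
E
```

```text
0.0357 20.0 [0.5955 0.0549 0.0925] [ 4.9  0.2 -1.5] 15.75
```

View pics/k.png

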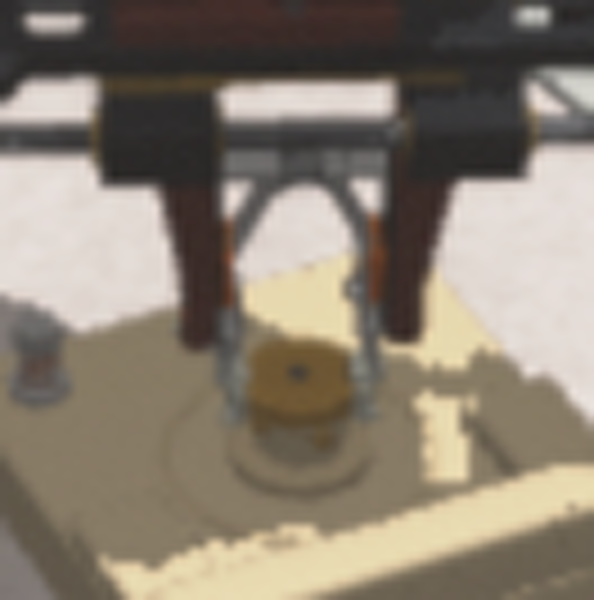

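Force dropped as the disc clicked. The crop shows the flange sitting down on the pedestal. I'll press slightly more to confirm it is bottomed.

Emit:
{"api": "move_arm", "payload": {"plan": [[[0,0,0],[0,0,0.5],32],[[0,0,0],[0,0,1],32],[[0,0,0],[0,0,1],32]]}}

```text
clock: 16.12
eef_pos: [0.5957, 0.0549, 0.0923]
orientation: [0.383, 0.924, 0.0, -0.0]
ft_force: [3.1, 0.8, 1.8]
opening: 0.0356
finger_force: 20.0
```

Emit:
{"api": "move_arm", "payload": {"plan": [[[0,0,0],[0,0,0.5],32],[[0,0,0],[0,0,1],32],[[0,0,0],[0,0,1],32]]}}

```text
clock: 16.5
eef_pos: [0.5958, 0.0547, 0.0918]
orientation: [0.383, 0.924, 0.0, 0.0]
ft_force: [2.4, 0.5, 7.3]
opening: 0.0362
finger_force: 20.0
```

Emit:
{"api": "move_arm", "payload": {"plan": [[[0,0,0],[0,0,0.4],32],[[0,0,0],[0,0,0],32],[[0,0,0],[0,0,0],36],[[0,0,0],[0,0,0],39],[[0,0,0],[0,0,0],42],[[0,0,0],[0,0,0],45],[[0,0,0],[0,0,0],48],[[0,0,0],[0,0,0],48],[[0,0,0],[0,0,0],48]]}}

```text
clock: 17.62
eef_pos: [0.5954, 0.0551, 0.0908]
orientation: [0.383, 0.924, -0.0, -0.0]
ft_force: [0.1, 0.2, 0.1]
opening: 0.0482
finger_force: 3.0
```

```bash
python3 look.py l 290 170 66 80 290 170 66 80;python3 - <<'E'
from h import *
S=load("scenel.npz")
print(hsv(S)[212:228,314:334,2])
print("dimple expect col/row:",)
E
```

```text
0.0482 3.0 [0.5956 0.055  0.091 ] [ 1.4  0.9 -1. ] 17.725
[[113 126 137 142 175 224 227 231 232 232 231 231 231 231 231 230 230 226
  164  99]
 [105 114 131 136 142 168 179 224 231 230 231 232 231 231 231 231 231 228
  164 102]
 [106 109 124 134 135 136 141 174 221 217 226 228 229 232 232 231 232 228
  172 107]
 [102 105 128 135 134 126 123 129 156 151 160 174 194 224 230 232 232 231
  212 116]
 [109 126 134 133 126 117 114 114 117 117 118 125 137 163 210 226 227 225
  194 123]
 [128 133 134 126 117 111 112 111 110 109 110 111 113 118 146 166 171 164
  147 114]
 [128 133 130 118 114 110 109 109 105  98 106 109 110 112 115 127 135 124
  128 116]
 [119 130 123 116 112 109 109 106  81  75  91 107 108 109 112 119 133 123
  127 122]
 [121 126 115 114 111 109 107 105  83  80  93 107 109 109 112 115 127 117
  120 117]
 [119 122 112 113 110 110 109 108 104 103 107 109 109 107 111 111 129 121
  114 117]
 [128 130 111 105 111 111 108 112 111 111 111 112 112 111 109 100 131 130
  115 113]
 [127 132 112  93 103 110 112 114 113 113 112 109 112 110  98 100 131 133
  106 102]
 [125 133 126  97  91  99 107 108 113 112 112 107 102  94  90 114 133 132
  103 103]
 [124 134 130 105  92  90  91  92  94  97  95  93  91  87  98 126 134 133
  105 107]
 [124 133 130 114  96  90  89  87  88  88  89  90  91  92 107 126 132 132
  115 110]
 [132 128 128 122  94  91  95  94  94  95  95  99  98  97 110 126 131 135
  131 130]]
dimple expect col/row:
```

Emit:
{"api": "move_arm", "payload": {"plan": [[[0,0,0],[0,0,-2],48],[[0,0,0],[0,0,-6],48],[[0,0,0],[0,0,-12],48],[[0,0,0],[0,0,-22],48],[[0,0,0],[0,0,-40],48],[[0,0,0],[0,0,-60],48],[[0,0,0],[0,0,-66],48],[[0,0,0],[0,0,-66],48]]}}

```text
clock: 18.73
eef_pos: [0.596, 0.0549, 0.1578]
orientation: [0.383, 0.924, 0.0, 0.0]
ft_force: [-0.3, -0.0, -1.0]
opening: 0.048
finger_force: 3.0
```

```bash
python3 look.py m 290 140 66 110 290 170 66 110;python3 - <<'E'
from h import *
S=load("scenem.npz")
def proj(c,P):
    M=np.linalg.inv(c["T"]);q=M[:3,:3]@P+M[:3,3];return cv2.projectPoints(np.array([[q[0],-q[1],-q[2]]]),np.zeros(3),np.zeros(3),c["camera_matrix"],c["distortion"])[0].ravel()
p=plane(S,[(323.0,221.9)],.06)[0]
for z in(.067,.070,.073):print(z,proj(S,np.r_[p[:2],z]))
g=np.clip(108-hsv(S)[217:223,320:327,2].astype(float),0,None);Y,X=np.mgrid[217:223,320:327];print((g*X).sum()/g.sum(),(g*Y).sum()/g.sum())
cv2.imwrite("pics/m.png",cv2.resize(S["color"][140:250,280:366,::-1],(470,600),interpolation=2))
E
python3 go.py .5342 .2755 .16 82
```

```text
0.0481 3.0 [0.5952 0.0548 0.1567] [ 0.3 -0.2 -0.6] 18.825
0.067 [323.05417084 219.63360212]
0.07 [323.07753026 218.65620014]
0.073 [323.10097632 217.67511768]
322.8362573099415 219.4561403508772
turn [-5.000e-04 -8.000e-04 -6.461e-01] shift [199.3 112.8  -3.3] F [ 0.3 -0.2 -0.6] t 18.82
```

View pics/m.png

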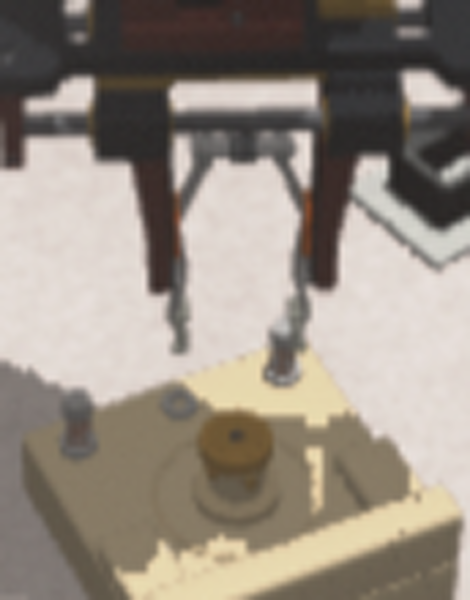

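Disc row 219.46 against 219.63 for home, so it is seated. The crop shows the tongs clear and upright. I have now viewed 12 pictures, over the limit of 10, so I'll use numbers only from here. Next is carrying the tongs back over the stand.

Emit:
{"api": "move_arm", "payload": {"plan": [[[0,0,-0.05],[10,5,0],48],[[0,0,-0.15],[35,20,0],48],[[0,0,-0.27],[70,40,0],48],[[0,0,-0.39],[110,62,0],48],[[0,0,-0.5],[145,82,0],48],[[0,0,-0.6],[175,99,0],48],[[0,0,-0.646],[192,109,0],48],[[0,0,-0.646],[199,112.5,0],48],[[0,0,-0.646],[199,112.5,0],48],[[0,0,-0.646],[199,112.5,0],48]]}}

```text
clock: 20.08
eef_pos: [0.5353, 0.2734, 0.1572]
orientation: [0.071, 0.997, -0.0, 0.0]
ft_force: [0.4, -0.5, -0.9]
opening: 0.048
finger_force: 3.0
```

```bash
python3 go.py .534 .2753 .16 82; python3 look.py n 290 140 66 110 290 170 66 110; python3 go.py .534 .2753 .044 82
python3 - <<'E'
from h import *
# slot geometry from scene view with stand empty (picture d): dark block contour -> bounding, top plane 33 mm
S=load("scened.npz");T=load("topg.npz")
H=hsv(T);m=np.zeros((480,640),np.uint8);m[258:300,183:235]=((H[...,1]<13)|(H[...,2]<150))[258:300,183:235]*255
d=np.zeros((480,640),np.uint8);d[258:300,183:235]=(H[...,2]<110)[258:300,183:235]*255
for n,mm,z in(("foot",m,.005),("block",d,.033)):
    mm=cv2.morphologyEx(mm,cv2.MORPH_CLOSE,np.ones((3,3)));k=max(cv2.findContours(mm,0,2)[0],key=cv2.contourArea);r=cv2.minAreaRect(k);P=plane(T,cv2.boxPoints(r),z);print(n,r[1],r[2],P.mean(0).round(4),[np.linalg.norm(P[i]-P[i-1]).round(4) for i in(1,2)])
E
```

```text
turn [-0.0008  0.0004 -0.0029] shift [ 1.5  1.7 -2.8] F [ 0.4 -0.5 -0.9] t 20.07
0.0477 3.0 [0.5352 0.2737 0.1572] [ 0.   0.7 -0.7] 20.175
turn [-0.0005  0.0003 -0.0025] shift [  1.4   1.5 113.2] F [ 0.   0.7 -0.7] t 20.18
foot (39.45575714111328, 24.002248764038086) 9.462322235107422 [0.5319 0.2759 0.005 ] [np.float64(0.0598), np.float64(0.0991)]
block (30.142200469970703, 15.294707298278809) 10.30484676361084 [0.5319 0.2741 0.033 ] [np.float64(0.0372), np.float64(0.0739)]
```

Emit:
{"api": "move_arm", "payload": {"plan": [[[0,0,0],[1.8,1.5,20],48],[[0,0,0],[1.8,1.5,50],48],[[0,0,0],[1.8,1.5,70],48],[[0,0,0],[1.8,1.5,76],48],[[0,0,0],[1.8,1.5,76],48]]}}

```text
clock: 20.8
eef_pos: [0.5333, 0.2764, 0.0813]
orientation: [0.07, 0.998, -0.0, -0.0]
ft_force: [0.6, 0.1, 0.5]
opening: 0.0483
finger_force: 3.0
```

```bash
python3 go.py .5336 .2753 .044 82
```

```text
turn [-0.0002 -0.     -0.0009] shift [-0.4 -1.1 37.3] F [0.6 0.1 0.5] t 20.8
```

Emit:
{"api": "move_arm", "payload": {"plan": [[[0,0,0],[-0.4,-0.8,4],48],[[0,0,0],[-0.4,-0.8,8],48],[[0,0,0],[-0.4,-0.8,12],48],[[0,0,0],[-0.4,-0.8,16],48],[[0,0,0],[-0.4,-0.8,20],48],[[0,0,0],[-0.4,-0.8,20],48]]}}

```text
clock: 21.55
eef_pos: [0.5331, 0.2758, 0.0607]
orientation: [0.07, 0.998, -0.0, -0.0]
ft_force: [-0.2, -0.6, -0.2]
opening: 0.0481
finger_force: 3.0
```

Emit:
{"api": "move_arm", "payload": {"plan": [[[0,0,0],[0,0,4],48],[[0,0,0],[0,0,8],48],[[0,0,0],[0,0,12],48],[[0,0,0],[0,0,15],48],[[0,0,0],[0,0,15.5],48],[[0,0,0],[0,0,15.5],48]]}}

```text
clock: 22.3
eef_pos: [0.5333, 0.276, 0.0456]
orientation: [0.07, 0.998, 0.0, -0.0]
ft_force: [0.2, 0.4, -0.2]
opening: 0.0481
finger_force: 3.0
```

Emit:
{"api": "move_arm", "payload": {"plan": [[[0,0,0],[0,0,1],48],[[0,0,0],[0,0,1],48]]}}

```text
clock: 22.55
eef_pos: [0.5333, 0.276, 0.0447]
orientation: [0.07, 0.998, 0.0, 0.0]
ft_force: [0.3, 0.5, -1.5]
opening: 0.048
finger_force: 3.0
```

Emit:
{"api": "move_arm", "payload": {"plan": [[[0,0,0],[0,0,1],48],[[0,0,0],[0,0,1],48]]}}

```text
clock: 22.8
eef_pos: [0.5333, 0.2759, 0.0436]
orientation: [0.07, 0.998, -0.0, -0.0]
ft_force: [0.3, -0.3, -1.3]
opening: 0.0481
finger_force: 3.0
```

Emit:
{"api": "move_arm", "payload": {"plan": [[[0,0,0],[0,0,0.5],48],[[0,0,0],[0,0,0.5],48]]}}

```text
clock: 23.05
eef_pos: [0.5333, 0.2759, 0.0431]
orientation: [0.07, 0.998, 0.0, -0.0]
ft_force: [0.2, 0.6, -0.6]
opening: 0.0482
finger_force: 3.0
```

Emit:
{"api": "move_arm", "payload": {"plan": [[[0,0,0],[0,0,0.7],48],[[0,0,0],[0,0,0.7],48]]}}

```text
clock: 23.3
eef_pos: [0.5335, 0.276, 0.0426]
orientation: [0.07, 0.998, 0.0, 0.0]
ft_force: [-0.3, -0.3, 0.6]
opening: 0.0482
finger_force: 2.9
```

Emit:
{"api": "move_arm", "payload": {"plan": [[[0,0,0],[0,0,0.5],48],[[0,0,0],[0,0,0.5],48]]}}

```text
clock: 23.55
eef_pos: [0.5338, 0.2759, 0.0423]
orientation: [0.07, 0.998, 0.0, 0.0]
ft_force: [0.2, -1.3, 4.1]
opening: 0.048
finger_force: 2.9
```

Emit:
{"api": "move_arm", "payload": {"plan": [[[0,0,0],[0,0,-0.5],50],[[0,0,0],[0,0,-0.5],54],[[0,0,0],[0,0,-0.5],62],[[0,0,0],[0,0,-0.5],75],[[0,0,0],[0,0,-0.5],80],[[0,0,0],[0,0,-0.5],80],[[0,0,0],[0,0,-4],80],[[0,0,0],[0,0,-15],80],[[0,0,0],[0,0,-40],80],[[0,0,0],[0,0,-80],80],[[0,0,0],[0,0,-130],80],[[0,0,0],[0,0,-160],80],[[0,0,0],[0,0,-160],80],[[0,0,0],[0,0,-160],80]]}}

```text
clock: 25.3
eef_pos: [0.5328, 0.2757, 0.2016]
orientation: [0.07, 0.998, -0.0, -0.0]
ft_force: [0.8, -0.1, -1.1]
opening: 0.0801
finger_force: 0.0
```

```bash
python3 look.py p 290 140 66 110 290 170 66 110; python3 - <<'E'
from h import *
A,B=load("scene0.npz"),load("scenep.npz")
print("pads before",blobs(A,(3,110,40),(18,255,255),(340,130,60,60))[0]);print("after",blobs(B,(3,110,40),(18,255,255),(340,130,60,60))[0])
for n,c in(("0",A),("p",B)):
    x,y,w,hh=335,132,62,62;Y,X=np.mgrid[y:y+hh,x:x+w];z=c["z_map"][y:y+hh,x:x+w]
    o,d=ray(c,np.c_[X.ravel(),Y.ravel()]);W=o+d*z.ravel()[:,None]
    k=(z.ravel()>0)&(W[:,2]>.085)&(W[:,2]<.12);Q=W[k];print(n,k.sum(),Q.mean(0).round(4),np.percentile(Q[:,2],[5,50,95]).round(4))
g=np.clip(108-hsv(B)[217:223,320:327,2].astype(float),0,None);Y,X=np.mgrid[217:223,320:327];print("dimple",(g*X).sum()/g.sum(),(g*Y).sum()/g.sum())
E
```

```text
0.0798 0.0 [0.5325 0.2755 0.2007] [-0.4 -0.4 -0.4] 25.4
pads before [(np.int32(9), array([375.67, 149.44]), [374, 148, 4, 4]), (np.int32(29), array([360.72, 157.79]), [359, 154, 5, 9])]
after [(np.int32(10), array([375.7, 149.9]), [374, 148, 4, 5]), (np.int32(26), array([360.81, 158.12]), [359, 155, 5, 8])]
0 87 [0.5348 0.272  0.0975] [0.0873 0.0987 0.1036]
p 89 [0.5347 0.2712 0.0974] [0.0869 0.0986 0.104 ]
dimple nan nan<stdin>:8: RuntimeWarning: invalid value encountered in scalar divide
```

```bash
python3 - <<'E'
from h import *
B=load("scenep.npz")
v=hsv(B)[216:224,318:329,2].astype(float);print(v.astype(int))
g=np.clip(np.median(v)-12-v,0,None);g[:, :2]=0;g[:,-2:]=0;Y,X=np.mgrid[216:224,318:329];print((g*X).sum()/g.sum(),(g*Y).sum()/g.sum())
E
```

```text
[[210 193 186 167 170 173 174 186 192 198 214]
 [195 184 181 175 174 174 176 180 181 184 195]
 [185 182 179 174 138 155 173 178 177 164 182]
 [171 178 178 172 111 113 144 175 177 172 182]
 [158 174 177 173 126 128 147 175 178 177 183]
 [166 178 178 178 168 170 173 180 176 161 179]
 [176 181 170 178 180 182 182 179 164 175 175]
 [148 177 175 153 161 182 183 169 173 174 137]]
322.60227272727275 219.42424242424244
```

The disc is home (row 219.4) and the tongs are back in their slot within about 1 mm of where they started. Handing in.

```bash
python3 -c "
from cell import job_done
print(job_done())"
```

```text
the job is handed in; nothing more can be done
None
```

I handed the job in at about 25 s: the brass disc is clicked home in the socket and the tongs are back in their slot to about 1 mm by camera, with no verdict shown; I viewed 12 pictures, over the limit of 10.

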